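Load and shut the cassette incubator

TASK

One of the two test cassettes in the incubator still sticks out of its bay: push it in until it is fully home against the stop, and press the covers of both bays down until their catches snap and hold them shut. Leave the bottle, the vial and the carton beside it standing where they are.

Things in the scene. Friction and masses are not known exactly. Their poses are not given: they have to be found in the camera images.
- incubator: Grey two-bay bench incubator, fixed, 220 x 228 x 56 mm. Origin: on the bench under it; x along the bays from open mouths (-x) to end stops (+x), body from x = -135 to +85 mm. Bays at y = +60 (left) and -60 (right), 61 mm wide, floor at z = 30, walls to z = 56 from x = -67 to the stop at x = +55; in front an open apron at floor height with 6 mm high side rails.
- bay_left (a point): Home point of the left bay, on its floor (30 mm above the bench): a cassette fully home against the stop has its origin here, and its near end 55 mm towards the mouth (incubator -x).
- bay_right (a point): Home point of the right bay, on its floor (30 mm above the bench): a cassette fully home against the stop has its origin here, and its near end 55 mm towards the mouth (incubator -x).
- cassette_a: White flat test cassette, 110 long (x) x 56 wide (y) x 20 high (z) mm, about 100 g, four printed strips on top. Lies loose in one of the incubator's two bays, long way along the bay. Origin: centre of its underside. Either this one or cassette_b sticks out 30 to 60 mm towards -x; the other is already home.
- cassette_b: White flat test cassette, 110 long (x) x 56 wide (y) x 20 high (z) mm, about 100 g, four printed strips on top. Lies loose in one of the incubator's two bays, long way along the bay. Origin: centre of its underside. Either this one or cassette_a sticks out 30 to 60 mm towards -x; the other is already home.
- cover_left (a joint): Hinge angle of the left cover (over the incubator's +y bay): 0 = shut and level, grows as it opens, 1.5 = nearly upright. It stays open by itself. A hidden spring catch near the free edge resists from about 0.18 and snaps over at about 0.09; this takes 10 to 18 N down at the free edge, and it then holds the cover at 0.00 to 0.01. Not snapped, the cover springs up again.
- cover_right (a joint): Hinge angle of the right cover (over the incubator's -y bay): 0 = shut and level, grows as it opens, 1.5 = nearly upright. It stays open by itself. A hidden spring catch near the free edge resists from about 0.18 and snaps over at about 0.09; this takes 10 to 18 N down at the free edge, and it then holds the cover at 0.00 to 0.01. Not snapped, the cover springs up again.
- cover_left_edge (a point): Point on the outer (upper) face of the left cover, on its thin dark press pad, mid-width, 118 mm from the hinge line: where to press. Cover: dark grey plate 135 mm from hinge to free edge, 84 wide, 8 thick; under its free edge a lip 21 mm deep that lands on a cassette that is not home. Axes: x from free edge to hinge, z out of the outer face; when shut, the incubator's axes.
- cover_right_edge (a point): Point on the outer (upper) face of the right cover, on its thin dark press pad, mid-width, 118 mm from the hinge line: where to press. Cover: dark grey plate 135 mm from hinge to free edge, 84 wide, 8 thick; under its free edge a lip 21 mm deep that lands on a cassette that is not home. Axes: x from free edge to hinge, z out of the outer face; when shut, the incubator's axes.
- cover_left_hinge (a point): Middle of the left cover's hinge line, which runs along the incubator's y at its far (+x) end, 60 mm above the bench; the shut cover's top is 65 mm above the bench.
- cover_right_hinge (a point): Middle of the right cover's hinge line, which runs along the incubator's y at its far (+x) end, 60 mm above the bench; the shut cover's top is 65 mm above the bench.
- reagent_bottle: Amber bottle with black cap, 64 mm across, 150 mm high, loose bystander. Origin: centre of its underside.
- strip_vial: White capped vial, 34 mm across, 100 mm high, loose bystander. Origin: centre of its underside.
- strip_carton: Cardboard carton, 120 x 90 x 70 mm, loose bystander. Origin: centre of its underside.
Not all that is in view belongs to the job. What is shaped like the cassette_b but purple is not meant. What is shaped like the cassette_a but red is not meant.

How it is judged:
At the end, for the whole second after the job is handed in: Both cassettes lie at rest in the bays, each home (origin within 8 mm of the home position along the bay), and both covers are held shut by their catches (hinge angle under 0.03 rad) (x of cassette_a in the frame of incubator between -0.008 and 0.006 m and z of cassette_a in the frame of incubator between 0.02 and 0.04 m and (y of cassette_a in the frame of incubator between 0.05 and 0.07 m or y of cassette_a in the frame of incubator between -0.07 and -0.05 m) and linear speed of each of cassette_a, cassette_b below 0.02 m/s and x of cassette_b in the frame of incubator between -0.008 and 0.006 m and z of cassette_b in the frame of incubator between 0.02 and 0.04 m and (y of cassette_b in the frame of incubator between 0.05 and 0.07 m or y of cassette_b in the frame of incubator between -0.07 and -0.05 m) and value of joint each of cover_left, cover_right below 0.03 rad and velocity of joint each of cover_left, cover_right below 0.05 rad/s); the robot touches nothing.
It fails at once if the reagent bottle is shifted more than 30 mm or tipped (distance of reagent_bottle from where it was at the start of the episode above 0.03 m or angle between reagent_bottle's own z axis and vertical above 0.4 rad).
It fails at once if the strip vial is shifted more than 30 mm or tipped (distance of strip_vial from where it was at the start of the episode above 0.03 m or angle between strip_vial's own z axis and vertical above 0.4 rad).
It fails at once if the strip carton is shifted more than 30 mm or tipped (distance of strip_carton from where it was at the start of the episode above 0.03 m or angle between strip_carton's own z axis and vertical above 0.4 rad).
It also fails if it takes over 61 s, if anything falls off the work surface, if the arm or the gripper's body presses on something with over 40 N, if the wrist force passes 120 N, or if a joint passes its speed limit or range.

ROBOT

A 6-joint arm with a two-finger parallel gripper is mounted at the origin on the work surface. World frame = base frame: x ahead of the robot, y to its left, z up, the work surface at z = 0. Lengths are in m, angles in rad, forces in N, time in s.
With the tool pointing down it reaches from about 0.375 to 0.9 m from the base axis. Payload 3.1 kg.
Tool frame: the origin (TCP) lies midway between the tips of the shut fingers; the grasp point (between the pads) lies 19 mm behind it; z points along the fingers, y is the line along which they close (so a half turn about z gives the same grasp; the last joint's range is limited). The gripper opens to 87 mm and grips with 3 to 60 N. Pads are 19 mm wide; open, the fingers measure 117 mm over their backs; the gripper's body (75 mm by 190 mm) begins 51 mm behind the grasp point.
Start: joints at [-1.494, 0.527, 1.433, -0, 1.181, -0.178], TCP at [0.158, -0.605, 0.2] pointing down, gripper open.
Joint ranges: [-3.08, 3.08], [-0.75, 2.2], [0.22, 2.44], [-1.43, 4.57], [0, 2.65], [-2.85, 2.85]. Speed limits (rad/s): [2.79, 2.79, 3.14, 3.14, 3.14, 3.14].

INTERFACE

Orientations are given as a unit quaternion [x, y, z, w].
In Python, from rig import robot gives the robot as it stands.
- The arm moves only by the shell command python3 -m jog 'ROWS' [FORCE]. ROWS is a JSON object of lists of equal length, an entry for each row: "dp": the shift along the tool's x, y, z in mm, a list of three; "delta_rot": the turn, a rotation vector about the tool's x, y, z in rad, a list of three; "gripper": the opening, from -1 (shut) to 1 (fully open). A call has 1 to 12 rows; each row is the pose to reach, as a shift and turn from the pose commanded when the call began, along the tool's axes at that moment; what a row does not reach only later rows make up. A row lasts 1/10 s, in which the tool goes at most 50 mm and 8.59 degrees, less where a joint would pass 70% of its speed; a pose out of reach is approached as far as the arm can. A call with a gripper value outside its range is refused whole. The fingers move at their own pace and stop on an object; FORCE is the grip in N (left out, the last holds). Time passes only in rows, so rows that repeat a pose let the fingers close. It gives the time, the measured TCP pose, the force, the opening and the grip force at its end, in the units of the state.
- robot.get_obs(): the state, without advancing time (a new reading comes with each control period).
- robot.camera(name): name is "side" or "top"; returns the picture (384x512x3 uint8, red, green, blue); there is no depth.
- robot.camera_model(name): a dict with "fx", "fy", "cx", "cy" (pixels), "xyz" and "orientation" of the camera in the world. Camera axes: x right, y down, z forward; pixel columns grow to the right and rows downward; lengths in m; the calibration is good to about 2 mm. A picture is of the moment at which its call begins. camera_model takes no time and is no camera call.
- robot.hand_in(): hands the job in; it is judged then, once.
Trained networks look in the newest picture that a camera, given by its name, has taken for a name from the list of things; names that differ only in an ending like _2 or _b are one class to them, and where a whole thing is asked for, a point or a joint stands for the part that bears it (a point fixed in the world has none). Each returns a list of dicts, best first, with "score" (0 to 1); they miss things now and then, are a little off and sometimes report something else, mostly with a low value. They report only what shows in the picture. A call takes as long as a camera call. They do not tell look-alikes from the thing itself.
- robot.search_frame(name, camera): "rect" ([left, top, right, bottom] in pixels, round what is visible of it).
The state is a dict: "time": time; "q": joint angles; "joint_velocities": joint speeds; "joint_torque": joint torques, N m; "position": TCP position; "tool_rot": TCP orientation; "ft_force": force on the tool from outside, world axes, zero at the start; "moment": the same for the moment, N m; "grip_width": finger opening in m; "grip_force": force on a finger pad.
Only numpy, scipy, OpenCV 4.12 (cv2) and the standard library are available. Lean on these libraries where they do the work, as an engineer would, in place of code of your own. Each camera call takes 0.05 s, during which the arm holds its last target. There are 200 camera calls.

## Working session

There is one attempt and no reset: what is moved stays moved. The work goes in short steps, Python scripts to look and compute and a shell command to move; the robot and the scene stay as the last step left them, time stands still between calls to the robot, and variables do not carry over. Pictures are saved under pics/ and viewed, at most 13 in all, crops included, and the job is handed in when it is done.

```bash
mkdir -p pics; python3 - <<'E'
from rig import robot
import cv2
for c in("side","top"):
    im=robot.camera(c); cv2.imwrite(f"pics/{c}0.png",cv2.resize(im[:,:,::-1],(800,600)))
    print(c,robot.camera_model(c))
    for n in("incubator","cassette_a","cover_left","cover_left_edge","reagent_bottle","strip_vial","strip_carton"):
        print(n,[(round(d["score"],2),[round(v) for v in d["rect"]]) for d in robot.search_frame(n,c)][:4])
print(robot.get_obs())
E
```

```text
side {'fx': 462.12613918280226, 'fy': 462.12613918280226, 'cx': 253.74990502875792, 'cy': 187.4005050943491, 'xyz': array([0.31610116, 1.02033464, 0.9476536 ]), 'orientation': array([-0.12210946,  0.90113039, -0.4137642 ,  0.04304051])}
incubator [(0.88, [220, 116, 309, 214])]
cassette_a [(0.97, [262, 152, 299, 176]), (0.89, [318, 141, 351, 161]), (0.88, [234, 170, 273, 186])]
cover_left [(0.7, [223, 134, 255, 173])]
cover_left_edge [(0.89, [226, 135, 254, 177])]
reagent_bottle [(0.6, [189, 180, 219, 233])]
strip_vial [(0.62, [248, 206, 262, 240])]
strip_carton [(0.67, [258, 112, 296, 143])]
top {'fx': 364.9449404779992, 'fy': 364.9449404779992, 'cx': 250.7965069060778, 'cy': 197.49881786727636, 'xyz': array([0.36735076, 0.04106508, 0.92948226]), 'orientation': array([ 0.70690671, -0.69682479,  0.08567483, -0.0858949 ])}
incubator [(0.89, [251, 169, 362, 269])]
cassette_a [(0.94, [267, 186, 291, 224]), (0.89, [365, 275, 415, 319]), (0.88, [265, 111, 290, 154]), (0.75, [310, 207, 338, 255])]
cover_left [(0.59, [268, 172, 304, 190])]
cover_left_edge [(0.66, [266, 172, 308, 194])]
reagent_bottle [(0.71, [197, 148, 225, 183])]
strip_vial [(0.55, [199, 212, 217, 232])]
strip_carton [(0.59, [379, 183, 437, 238])]
{'time': 0.8, 'q': array([-1.49349579e+00,  5.27463311e-01,  1.43270574e+00, -1.28104519e-05,
        1.18137766e+00, -1.78476167e-01]), 'joint_velocities': array([-0.00180425, -0.00014818,  0.00088014,  0.00039724, -0.00055135,
        0.00029395]), 'joint_torque': array([-1.36026840e-03, -4.39951909e+01, -1.76978248e+01,  6.33229315e-02,
        5.01944788e-02,  6.00245784e-06]), 'position': array([ 0.15816084, -0.60463952,  0.20036913]), 'tool_rot': array([ 9.91833114e-01,  1.27542438e-01, -7.07969231e-06,  2.26418513e-05]), 'ft_force': array([0.31519171, 0.0882749 , 0.0538448 ]), 'moment': array([ 0.02742203, -0.00230748,  0.00381412]), 'grip_force': 0.0, 'grip_width': 0.08695605639072926}
```

View pics/side0.png

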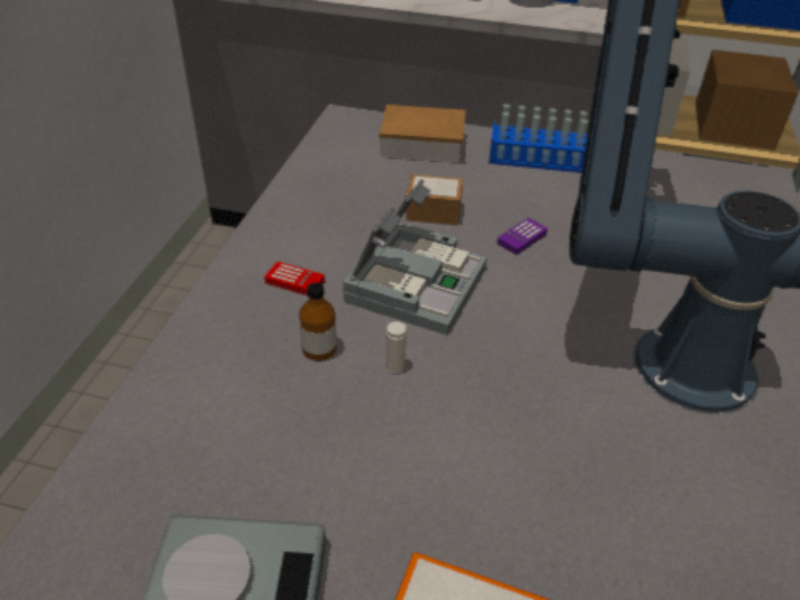

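View pics/top0.png

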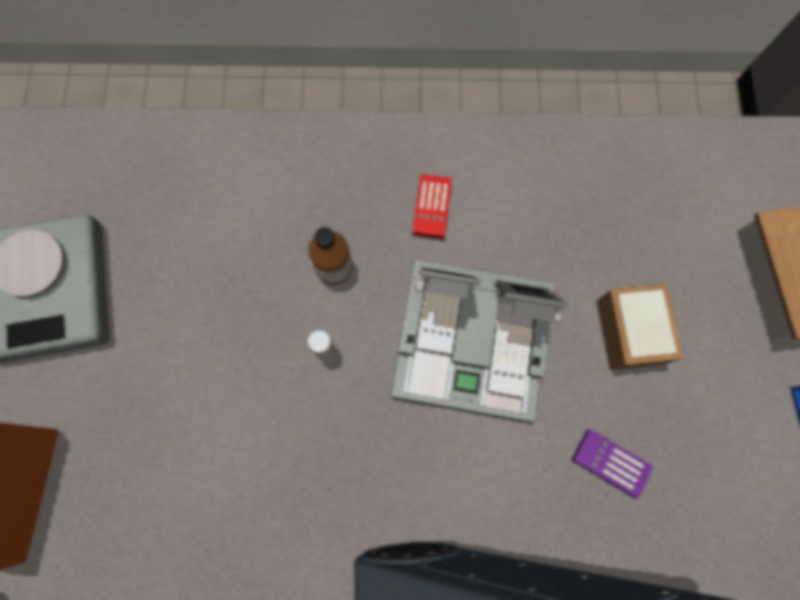

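The top view shows the incubator at about (475,340) of the enlarged picture. The candidates shaped like a cassette are:
- red, at (433,207)
- purple, at (613,463)
- white, in the left bay at (436,330)
- white, in the right bay at (510,365)

The white ones are meant. The right-bay one appears to stick out towards the mouth, and I'll confirm that in a crop.

```bash
python3 - <<'E'
from rig import robot
import cv2
im=robot.camera("top")[:,:,::-1]
cv2.imwrite("pics/top1.png",cv2.resize(im[160:275,245:370],None,fx=5.2,fy=5.2,interpolation=cv2.INTER_CUBIC))
im=robot.camera("side")[:,:,::-1]
cv2.imwrite("pics/side1.png",cv2.resize(im[110:215,215:315],None,fx=5.5,fy=5.5,interpolation=cv2.INTER_CUBIC))
E
```

```text
(no output)
```

View pics/top1.png

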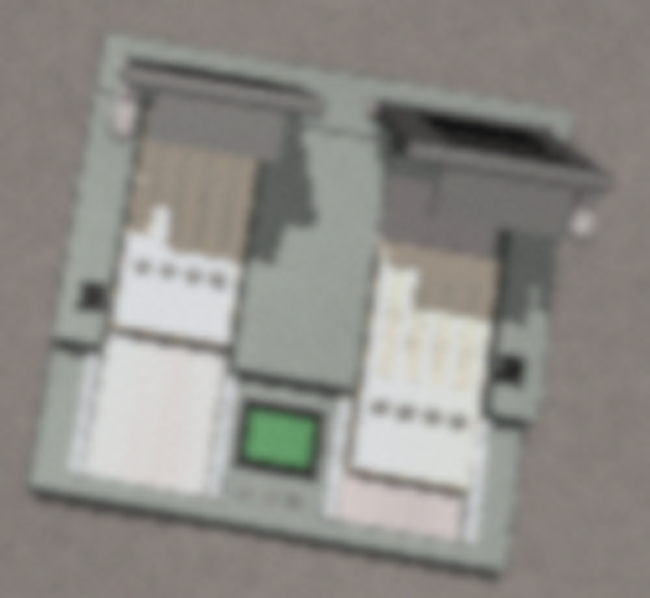

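View pics/side1.png

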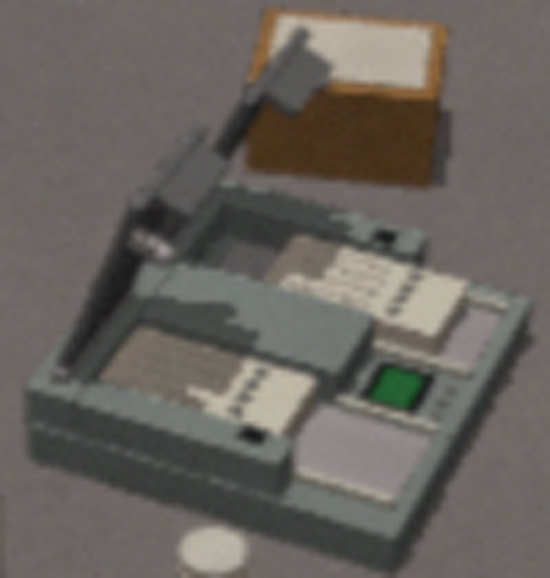

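The crops confirm it. The right-bay cassette's near end is at (405,478) in the top crop, well out on the apron. The left one, with its near end at (172,337), is level with the wall fronts, so it is home. Both covers stand open. Next I fit the incubator pose from these corners.

```bash
cat > h.py <<'E'
from rig import robot
import numpy as np
from scipy.spatial.transform import Rotation as R
def proj(c,P):
    m=robot.camera_model(c); p=R.from_quat(m["orientation"]).inv().apply(np.atleast_2d(P)-m["xyz"])
    return np.c_[m["fx"]*p[:,0]/p[:,2]+m["cx"],m["fy"]*p[:,1]/p[:,2]+m["cy"]]
def onz(c,uv,z):
    m=robot.camera_model(c); d=R.from_quat(m["orientation"]).apply([(uv[0]-m["cx"])/m["fx"],(uv[1]-m["cy"])/m["fy"],1])
    return m["xyz"]+d*(z-m["xyz"][2])/d[2]
def w(s,P):
    return R.from_euler("z",s[2]).apply(np.atleast_2d(P))+[s[0],s[1],0]
top=lambda p:np.array(p)/5.2+[245,160]
side=lambda p:np.array(p)/5.5+[215,110]
E
python3 - <<'E'
from h import *
from scipy.optimize import least_squares
T=[((38,485),(-135,114,30)),((498,562),(-135,-114,30)),((57,336),(-67,114,56)),((534,412),(-67,-114,56)),((110,38),(85,114,56)),((570,112),(85,-114,56)),((112,328),(-55,88,50)),((232,345),(-55,32,50))]
S=[((393,545),(-135,114,30)),((526,300),(-135,-114,30)),((285,468),(-67,114,56)),((30,385),(85,114,56)),((428,238),(-67,-114,56))]
f=lambda s:np.r_[(proj("top",w(s,np.array([b for a,b in T])/1e3))-[top(a) for a,b in T]).ravel(),(proj("side",w(s,np.array([b for a,b in S])/1e3))-[side(a) for a,b in S]).ravel()]
r=least_squares(f,[.5,-.06,-.17],loss="soft_l1"); s=r.x
print(s.tolist()); print(f(s).reshape(-1,2).round(1).tolist())
inv=lambda P:R.from_euler("z",-s[2]).apply(np.array(P)-[s[0],s[1],0])*1e3
print("right cass near",[inv(onz("top",top(p),.05)).round() for p in((352,468),(462,487))],inv(onz("side",side((462,288)),.05)).round())
B={"bottle":[(.15,top((0,0)))]}
print("bottle cap",inv(onz("top",np.array([324,238])/1.5625,.15)),"vial",inv(onz("top",np.array([319,341])/1.5625,.10)),"carton",[inv(onz("top",np.array(p)/1.5625,.07)) for p in((611,291),(668,285),(681,358),(622,366))])
# covers: hinge x, angles; model-predicted free edge corners
for hx in(70,80):
  for a in(1.0,1.2,1.4):
    for n,y in(("L",60),("R",-60)):
      q=np.array([[hx-135*np.cos(a)+5*np.sin(a)*k,y+d,60+135*np.sin(a)+5*k*np.cos(a)] for k in(1,) for d in(42,-42)])/1e3
      print(hx,a,n,((proj("top",w(s,q))-[245,160])*5.2).round().tolist(),((proj("side",w(s,q))-[215,110])*5.5).round().tolist())
E
```

```text
[0.5653861049333456, -0.09015513374932556, -0.1527253205562156]
[[-2.4, 0.3], [2.0, 1.2], [-1.4, 0.0], [0.7, 1.1], [-1.7, -1.4], [0.1, -1.2], [-0.7, -1.1], [-1.0, -0.5], [1.6, -2.5], [1.8, -1.5], [-0.0, -1.7], [-0.4, -0.9], [0.6, -2.0]]
right cass near [array([-103.,  -33.,   50.]), array([-104.,  -84.,   50.])] [-101.  -73.   50.]
bottle cap [ 63.0090221  245.38980744 150.        ] vial [-79.10789379 230.57629629 100.        ] carton [array([  79.93561109, -199.82564059,   70.        ]), array([ 104.64617481, -287.39604532,   70.        ]), array([  -8.31511381, -312.81560987,   70.        ]), array([ -35.51766717, -225.11205298,   70.        ])]
70 1.0 L [[109.0, 130.0], [311.0, 163.0]] [[180.0, 230.0], [244.0, 145.0]]
70 1.0 R [[398.0, 177.0], [603.0, 211.0]] [[270.0, 111.0], [327.0, 36.0]]
70 1.2 L [[120.0, 66.0], [323.0, 99.0]] [[136.0, 200.0], [203.0, 116.0]]
70 1.2 R [[411.0, 113.0], [617.0, 146.0]] [[229.0, 82.0], [288.0, 8.0]]
70 1.4 L [[130.0, 1.0], [334.0, 34.0]] [[90.0, 177.0], [158.0, 94.0]]
70 1.4 R [[421.0, 48.0], [627.0, 81.0]] [[185.0, 61.0], [246.0, -12.0]]
80 1.0 L [[113.0, 107.0], [314.0, 140.0]] [[162.0, 225.0], [227.0, 140.0]]
80 1.0 R [[401.0, 154.0], [605.0, 187.0]] [[253.0, 106.0], [311.0, 31.0]]
80 1.2 L [[123.0, 43.0], [326.0, 76.0]] [[118.0, 195.0], [185.0, 111.0]]
80 1.2 R [[414.0, 90.0], [619.0, 123.0]] [[212.0, 78.0], [272.0, 4.0]]
80 1.4 L [[134.0, -21.0], [337.0, 11.0]] [[72.0, 172.0], [141.0, 90.0]]
80 1.4 R [[424.0, 25.0], [629.0, 57.0]] [[169.0, 57.0], [229.0, -16.0]]
```

The fit is good to a few mm. The right cassette is about 48 mm out, and the covers stand at about 1.2 rad (left) and 1.1 rad (right), with the hinge at incubator x≈70. Next I compute the moves, starting with an approach over the right apron and turning the tool to match the incubator's axes.

```bash
cat >> h.py <<'E'
S=[0.5654,-0.0902,-0.1527]
def rel(t):
    o=robot.get_obs(); T=R.from_quat(o["tool_rot"]); want=R.from_euler("z",S[2])*R.from_euler("x",np.pi)
    return (T.inv().apply(w(S,np.array(t)/1e3)[0]-o["position"])*1e3).round(1),(T.inv()*want).as_rotvec().round(3)
def inc():
    o=robot.get_obs(); return (R.from_euler("z",-S[2]).apply(o["position"]-[S[0],S[1],0])*1e3).round(1), o["ft_force"].round(1), o["time"]
E
python3 -c "
from h import *
print(rel([-126,-60,200]),inc())"
```

```text
(array([ 3.847e+02, -3.897e+02,  3.000e-01]), array([0.   , 0.   , 0.408])) (array([-324.3, -570.4,  200.4]), array([0.3, 0. , 0.6]), 0.9)
```

```bash
python3 -m jog '{"dp":[[35,-35,0],[70,-70,0],[105,-105,0],[140,-140,0],[175,-175,0],[210,-210,0],[245,-245,0],[280,-280,0],[315,-320,0],[350,-355,0],[385,-390,0],[385,-390,0]],"delta_rot":[[0,0,0.1],[0,0,0.2],[0,0,0.3],[0,0,0.408],[0,0,0.408],[0,0,0.408],[0,0,0.408],[0,0,0.408],[0,0,0.408],[0,0,0.408],[0,0,0.408],[0,0,0.408]],"gripper":[-1,-1,-1,-1,-1,-1,-1,-1,-1,-1,-1,-1]}' 20; python3 -c "
from h import *
print(rel([-126,-60,40]),inc())"
```

```text
time: 2.1
position: [0.4337, -0.1249, 0.2007]
tool_rot: [0.997, -0.072, 0.001, -0.001]
ft_force: [-0.4, -0.2, -1.1]
grip_width: 0.0023
grip_force: 0.0
(array([ -1.4,   5.9, 160.6]), array([-0.002, -0.001,  0.008])) (array([-124.9,  -54.3,  200.7]), array([-0.4, -0.2, -1.1]), 2.1)
```

```bash
python3 -m jog '{"dp":[[-1,0,30],[-1,0,70],[-1,0,110],[-1,0,140],[-1,0,160],[-1,0,160],[-1,0,160]],"delta_rot":[[0,0,0],[0,0,0],[0,0,0],[0,0,0],[0,0,0],[0,0,0],[0,0,0]],"gripper":[-1,-1,-1,-1,-1,-1,-1]}'; python3 - <<'E'
from h import *
import cv2
print(inc(),rel([-64.5,-60,40]))
a=robot.camera("top")[160:275,245:370,::-1];b=robot.camera("side")[100:215,205:330,::-1]
cv2.imwrite("pics/p2.png",cv2.resize(np.hstack([a,b]),(800,368),interpolation=cv2.INTER_CUBIC))
E
```

```text
time: 2.8
position: [0.431, -0.1304, 0.0405]
tool_rot: [0.997, -0.076, -0.0, -0.0]
ft_force: [0.4, -1.0, 0.4]
grip_width: 0.0005
grip_force: 0.0
(array([-126.7,  -60.2,   40.5]), array([ 0.4, -1. ,  0.4]), 2.8) (array([62.2, -0.2,  0.4]), array([-0.,  0., -0.]))
```

View pics/p2.png

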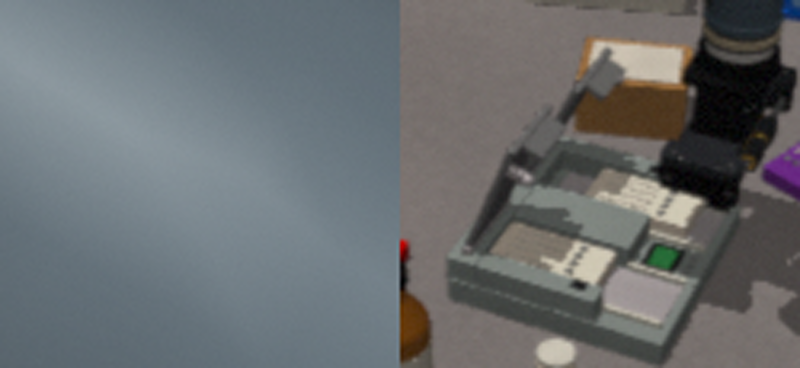

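The side view (right half) shows the gripper at about (705,180), in front of the protruding cassette, with nothing touching. Now I push.

```bash
python3 -m jog '{"dp":[[8,0,0],[14,0,0],[20,0,0],[26,0,0],[32,0,0],[38,0,0],[43,0,0],[48,0,0],[52,0,0],[55,0,0],[57,0,0],[57,0,0]],"delta_rot":[[0,0,0],[0,0,0],[0,0,0],[0,0,0],[0,0,0],[0,0,0],[0,0,0],[0,0,0],[0,0,0],[0,0,0],[0,0,0],[0,0,0]],"gripper":[-1,-1,-1,-1,-1,-1,-1,-1,-1,-1,-1,-1]}'; python3 -c "
from h import *
print(inc())"
```

```text
time: 4.1
position: [0.4875, -0.1385, 0.0403]
tool_rot: [0.997, -0.076, 0.0, 0.0]
ft_force: [-0.3, 0.0, -0.9]
grip_width: 0.0006
grip_force: 0.0
(array([-69.6, -59.5,  40.3]), array([-0.3,  0. , -0.9]), 4.1)
```

```bash
python3 -m jog '{"dp":[[1,0,0],[2,0,0],[3,0,0],[4,0,0],[4,0,0]],"delta_rot":[[0,0,0],[0,0,0],[0,0,0],[0,0,0],[0,0,0]],"gripper":[-1,-1,-1,-1,-1]}'; python3 -c "
from h import *
print(inc())"
```

```text
time: 4.6
position: [0.4914, -0.1391, 0.0404]
tool_rot: [0.997, -0.076, 0.0, 0.0]
ft_force: [0.3, -0.0, 0.1]
grip_width: 0.0002
grip_force: 0.0
(array([-65.7, -59.6,  40.4]), array([ 0.3, -0. ,  0.1]), 4.6)
```

```bash
python3 -m jog '{"dp":[[1,0,0],[2,0,0],[3,0,0],[3,0,0]],"delta_rot":[[0,0,0],[0,0,0],[0,0,0],[0,0,0]],"gripper":[-1,-1,-1,-1]}'; python3 -c "
from h import *
print(inc())"
```

```text
time: 5.0
position: [0.4945, -0.1396, 0.0404]
tool_rot: [0.997, -0.076, 0.0, 0.0]
ft_force: [0.7, 0.1, 0.4]
grip_width: 0.0004
grip_force: 0.0
(array([-62.6, -59.6,  40.4]), array([0.7, 0.1, 0.4]), 5.0)
```

```bash
python3 -m jog '{"dp":[[1,0,0],[2,0,0],[3,0,0],[3,0,0]],"delta_rot":[[0,0,0],[0,0,0],[0,0,0],[0,0,0]],"gripper":[-1,-1,-1,-1]}'; python3 - <<'E'
from h import *
import cv2
print(inc())
b=robot.camera("side")[100:215,205:330,::-1]
cv2.imwrite("pics/p3.png",cv2.resize(b,(650,598),interpolation=cv2.INTER_CUBIC))
E
```

```text
time: 5.4
position: [0.4974, -0.14, 0.0404]
tool_rot: [0.997, -0.076, 0.0, 0.0]
ft_force: [-0.6, -0.2, 0.5]
grip_width: 0.0004
grip_force: 0.0
(array([-59.6, -59.6,  40.4]), array([-0.6, -0.2,  0.5]), 5.4)
```

View pics/p3.png

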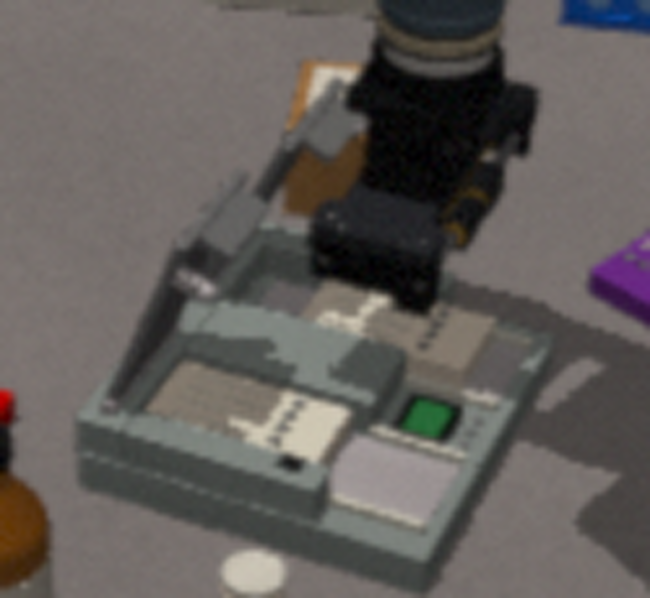

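The picture shows the cassette has not moved: its near corner is still at (495,325). The finger, at about (420,300), appears to be beside or above it. I check where the TCP projects.

```bash
python3 - <<'E'
from h import *
o=robot.get_obs();p=o["position"]
f=lambda P:((proj("side",P)-[205,100])*5.2).round().tolist()
print("tcp",f(p),"tcp+50mm",f(p+[0,0,.05]),"+70",f(p+[0,0,.07]),o["grip_width"])
for n,q in {"near top corners":[(-103,-32,50),(-103,-88,50)],"home near":[(-55,-32,50),(-55,-88,50)],"wall":[(-67,-29.5,56),(-67,29.5,56)],"apron":[(-135,-114,30),(-135,114,30)]}.items(): print(n,f(w(S,np.array(q)/1e3)))
E
```

```text
tcp [[416.0, 331.0]] tcp+50mm [[422.0, 266.0]] +70 [[424.0, 239.0]] 0.0002980746032447036
near top corners [[469.0, 363.0], [500.0, 312.0]]
home near [[394.0, 342.0], [426.0, 292.0]]
wall [[412.0, 342.0], [376.0, 398.0]]
apron [[559.0, 328.0], [432.0, 554.0]]
```

The finger tip appears about 20 mm higher than predicted, so it went over the cassette. I retreat in front of the cassette and probe the apron floor by touch to settle the height.

```bash
python3 -m jog '{"dp":[[-20,0,-5],[-40,0,-5],[-55,0,-5],[-64,0,-5],[-66,0,0],[-66,0,0]],"delta_rot":[[0,0,0],[0,0,0],[0,0,0],[0,0,0],[0,0,0],[0,0,0]],"gripper":[-1,-1,-1,-1,-1,-1]}';  python3 -m jog '{"dp":[[0,0,2],[0,0,4],[0,0,6],[0,0,6],[0,0,6]],"delta_rot":[[0,0,0],[0,0,0],[0,0,0],[0,0,0],[0,0,0]],"gripper":[-1,-1,-1,-1,-1]}'; python3 - <<'E'
from h import *
import cv2
print(inc())
b=robot.camera("side")[115:190,245:330,::-1]
cv2.imwrite("pics/p4.png",cv2.resize(b,(680,600),interpolation=cv2.INTER_CUBIC))
E
```

```text
time: 6.05
position: [0.4321, -0.1301, 0.0399]
tool_rot: [0.997, -0.076, -0.0, -0.0]
ft_force: [0.8, -0.5, -0.2]
grip_width: 0.0003
grip_force: 0.0
time: 6.55
position: [0.432, -0.1299, 0.0342]
tool_rot: [0.997, -0.076, -0.0, -0.0]
ft_force: [-0.0, -0.4, 0.1]
grip_width: -0.0
grip_force: 0.0
(array([-125.8,  -59.5,   34.2]), array([-0. , -0.4,  0.1]), 6.55)
```

View pics/p4.png

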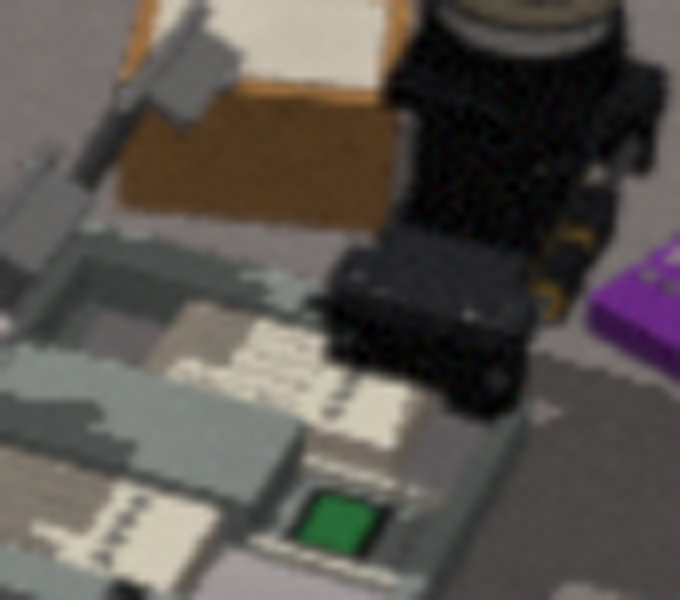

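```bash
python3 - <<'E'
from h import *
inv=lambda P:(R.from_euler("z",-S[2]).apply(np.array(P)-[S[0],S[1],0])*1e3).round()
p=robot.get_obs()["position"]
print("tcp px",(proj("side",p)-[245,115])*8)
for z in(.034,.045,.055,.065): print(z,inv(onz("side",np.array([490,410])/8+[245,115],z)))
for n,uv in {"near right":(405,440),"near left":(305,425)}.items(): print(n,inv(onz("side",np.array(uv)/8+[245,115],.05)))
for n,uv in {"apronR":(525,420),"wall rightblock corner":(300,440)}.items(): print(n,inv(onz("side",np.array(uv)/8+[245,115],.03)))
E
```

```text
tcp px [[475.72345364 445.86712563]]
0.034 [-123.  -84.   34.]
0.045 [-127.  -70.   45.]
0.055 [-130.  -58.   55.]
0.065 [-133.  -45.   65.]
near right [-105.  -32.   50.]
near left [-66. -24.  50.]
apronR [-137.  -89.   30.]
wall rightblock corner [-60. -38.  30.]
```

The incubator looks smaller in the top view and lower in the side view than the model predicts. I refit with its height left free.

```bash
python3 - <<'E'
from h import *
from scipy.optimize import least_squares
T=[((38,485),(-135,114,30)),((498,562),(-135,-114,30)),((57,336),(-67,114,56)),((534,412),(-67,-114,56)),((110,38),(85,114,56)),((570,112),(85,-114,56)),((112,328),(-55,88,50)),((232,345),(-55,32,50))]
Q=[((393,545),(-135,114,30)),((526,300),(-135,-114,30)),((285,468),(-67,114,56)),((30,385),(85,114,56)),((428,238),(-67,-114,56))]
g=lambda s,c,A,m:(proj(c,w(s,np.array([b for a,b in A])/1e3)+[0,0,s[3]])-[m(a) for a,b in A]).ravel()
f=lambda s:np.r_[g(s,"top",T,top),g(s,"side",Q,side)]
for name,F in(("both",f),("top",lambda s:g(s,"top",T,top)),("side",lambda s:g(s,"side",Q,side))):
    r=least_squares(F,[.56,-.09,-.15,0],loss="soft_l1",f_scale=.5);s=r.x
    print(name,s.round(4).tolist(),F(s).reshape(-1,2).round(1).tolist())
# independent height check: vial
vt=np.array([319,341])/1.5625
for c,uv,z in(("top",vt,.10),("side",np.array([397,328])/1.5625,.10)): print(c,[onz(c,uv,zz).round(3).tolist() for zz in(z,z-.025)])
E
```

```text
both [0.5671, -0.0935, -0.1516, -0.0115] [[-0.9, 0.1], [2.2, 0.7], [-0.0, 0.2], [0.9, 0.9], [-0.6, -0.6], [0.1, -0.6], [0.5, -0.9], [-0.1, -0.4], [1.0, -0.5], [1.1, 0.5], [-0.5, 0.3], [-0.5, 1.3], [-0.0, 0.1]]
top [0.569, -0.0946, -0.1521, -0.0232] [[-0.5, -0.3], [1.4, 0.2], [0.4, 0.2], [0.0, 0.8], [-0.3, 0.2], [-0.8, 0.0], [0.8, -0.8], [-0.2, -0.4]]
side [0.5701, -0.1073, -0.1578, -0.0214] [[0.4, -1.2], [0.7, 0.4], [-0.7, -0.3], [-0.1, 0.6], [-0.2, 0.1]]
top [[0.522, 0.15, 0.1], [0.527, 0.153, 0.075]]
side [[0.523, 0.155, 0.1], [0.53, 0.13, 0.075]]
```

```bash
for i in 1; do python3 -m jog '{"dp":[[0,0,1],[0,0,2],[0,0,3],[0,0,4],[0,0,5],[0,0,5],[0,0,5]],"delta_rot":[[0,0,0],[0,0,0],[0,0,0],[0,0,0],[0,0,0],[0,0,0],[0,0,0]],"gripper":[-1,-1,-1,-1,-1,-1,-1]}'; done
```

```text
time: 7.3
position: [0.432, -0.1299, 0.0293]
tool_rot: [0.997, -0.076, -0.0, -0.0]
ft_force: [-0.0, 0.4, 0.6]
grip_width: 0.0008
grip_force: 0.0
```

Still no contact at z=29, so I keep going down in small steps.

```bash
python3 -m jog '{"dp":[[0,0,1],[0,0,2],[0,0,3],[0,0,4],[0,0,4],[0,0,4]],"delta_rot":[[0,0,0],[0,0,0],[0,0,0],[0,0,0],[0,0,0],[0,0,0]],"gripper":[-1,-1,-1,-1,-1,-1]}' | egrep 'pos|force'
```

```text
position: [0.4319, -0.1299, 0.0253]
ft_force: [-0.4, 0.4, 0.2]
grip_force: 0.0
```

```bash
python3 -m jog '{"dp":[[0,0,1],[0,0,2],[0,0,3],[0,0,4],[0,0,4],[0,0,4]],"delta_rot":[[0,0,0],[0,0,0],[0,0,0],[0,0,0],[0,0,0],[0,0,0]],"gripper":[-1,-1,-1,-1,-1,-1]}' | egrep 'pos|force'; python3 -c "
from h import *
r=[(c,n,[ (round(d['score'],2),np.round(d['rect'],1).tolist()) for d in robot.search_frame(n,c)][:2]) for c in ('side',) for n in('incubator',)]
print(inc())"
```

```text
position: [0.4319, -0.1299, 0.0213]
ft_force: [0.3, -0.4, 0.3]
grip_force: 0.0
(array([-125.9,  -59.6,   21.3]), array([ 1.3, -0.1,  0.3]), 8.55)
```

```bash
python3 -m jog '{"dp":[[0,0,1],[0,0,2],[0,0,3],[0,0,4],[0,0,4],[0,0,4]],"delta_rot":[[0,0,0],[0,0,0],[0,0,0],[0,0,0],[0,0,0],[0,0,0]],"gripper":[-1,-1,-1,-1,-1,-1]}' | egrep 'pos|force'
```

```text
position: [0.4319, -0.1299, 0.0173]
ft_force: [0.4, 0.5, -0.4]
grip_force: 0.0
```

```bash
python3 -m jog '{"dp":[[0,0,1],[0,0,2],[0,0,3],[0,0,3],[0,0,3]],"delta_rot":[[0,0,0],[0,0,0],[0,0,0],[0,0,0],[0,0,0]],"gripper":[-1,-1,-1,-1,-1]}' | egrep 'pos|force'
```

```text
position: [0.4319, -0.1299, 0.0143]
ft_force: [-0.3, -0.2, 0.8]
grip_force: 0.0
```

```bash
python3 - <<'E'
from h import *
import cv2
b=robot.camera("side")[125:185,255:330,::-1]
cv2.imwrite("pics/p5.png",cv2.resize(b,(750,600),interpolation=cv2.INTER_CUBIC))
print((proj("side",robot.get_obs()["position"])-[255,125])*10)
E
```

```text
[[488.88389253 506.10811823]]
```

View pics/p5.png

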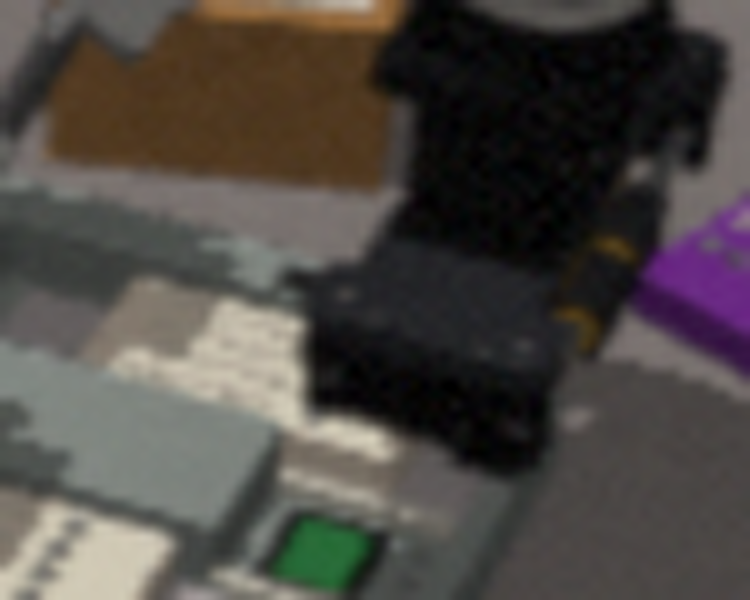

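The finger tip at (500,470) sits about 15 mm higher than the reported TCP and is nearly on the apron. I continue by touch.

```bash
python3 -m jog '{"dp":[[0,0,1],[0,0,2],[0,0,3],[0,0,3],[0,0,3]],"delta_rot":[[0,0,0],[0,0,0],[0,0,0],[0,0,0],[0,0,0]],"gripper":[-1,-1,-1,-1,-1]}' | egrep 'pos|force'
```

```text
position: [0.4319, -0.1299, 0.0113]
ft_force: [-0.2, 0.8, 0.1]
grip_force: 0.0
```

```bash
python3 -m jog '{"dp":[[0,0,1],[0,0,2],[0,0,3],[0,0,3],[0,0,3]],"delta_rot":[[0,0,0],[0,0,0],[0,0,0],[0,0,0],[0,0,0]],"gripper":[-1,-1,-1,-1,-1]}' | egrep 'pos|force'
```

```text
position: [0.4319, -0.1299, 0.0083]
ft_force: [1.1, -0.1, -0.2]
grip_force: 0.0
```

```bash
python3 -m jog '{"dp":[[0,0,1],[0,0,2],[0,0,3],[0,0,3],[0,0,3]],"delta_rot":[[0,0,0],[0,0,0],[0,0,0],[0,0,0],[0,0,0]],"gripper":[-1,-1,-1,-1,-1]}' | egrep 'pos|force'
```

```text
position: [0.432, -0.1299, 0.0081]
ft_force: [-3.3, 1.2, 30.2]
grip_force: 15.0
```

The tip touches the apron (floor, z=30) at a reported z of 8, so heights on the incubator read 22 mm lower in commanded coordinates. I lift 7 mm and push.

```bash
python3 -m jog '{"dp":[[0,0,-5],[0,0,-10],[0,0,-10],[6,0,-10],[12,0,-10],[18,0,-10],[24,0,-10],[30,0,-10],[35,0,-10],[40,0,-10],[40,0,-10]],"delta_rot":[[0,0,0],[0,0,0],[0,0,0],[0,0,0],[0,0,0],[0,0,0],[0,0,0],[0,0,0],[0,0,0],[0,0,0],[0,0,0]],"gripper":[-1,-1,-1,-1,-1,-1,-1,-1,-1,-1,-1]}' | egrep 'pos|force'; python3 -c "
from h import *
print(inc())"
```

```text
position: [0.4726, -0.1364, 0.0154]
ft_force: [0.0, -0.8, 0.3]
grip_force: 0.0
(array([-84.6, -59.8,  15.4]), array([ 0. , -0.8,  0.3]), 12.3)
```

```bash
python3 -m jog '{"dp":[[4,0,0],[8,0,0],[12,0,0],[15,0,0],[17,0,0],[18,0,0],[18,0,0]],"delta_rot":[[0,0,0],[0,0,0],[0,0,0],[0,0,0],[0,0,0],[0,0,0],[0,0,0]],"gripper":[-1,-1,-1,-1,-1,-1,-1]}' | egrep 'pos|force'; python3 - <<'E'
from h import *
import cv2
print(inc())
b=robot.camera("side")[100:215,205:330,::-1]
cv2.imwrite("pics/p6.png",cv2.resize(b,(650,598),interpolation=cv2.INTER_CUBIC))
print([(round(d["score"],2),np.round(d["rect"]).tolist()) for d in robot.search_frame("cassette_b","side")])
E
```

```text
position: [0.4895, -0.1388, 0.0154]
ft_force: [0.1, 0.5, 0.1]
grip_force: 0.0
(array([-67.6, -59.5,  15.4]), array([0.1, 0.5, 0.1]), 13.0)
[(0.93, [234.0, 170.0, 272.0, 186.0]), (0.72, [318.0, 141.0, 353.0, 160.0]), (0.63, [171.0, 167.0, 205.0, 187.0]), (0.61, [249.0, 150.0, 274.0, 168.0])]
```

The detector's box for the right cassette has moved (right edge 299→274 px), so it is being pushed. I creep on to the stop.

```bash
python3 -m jog '{"dp":[[1,0,0],[2,0,0],[3,0,0],[4,0,0],[4,0,0]],"delta_rot":[[0,0,0],[0,0,0],[0,0,0],[0,0,0],[0,0,0]],"gripper":[-1,-1,-1,-1,-1]}' | egrep 'pos|ft_force'
```

```text
position: [0.4905, -0.1383, 0.0152]
ft_force: [-5.9, -2.0, 4.8]
```

```bash
python3 -m jog '{"dp":[[1,0,0],[2,0,0],[3,0,0],[3,0,0]],"delta_rot":[[0,0,0],[0,0,0],[0,0,0],[0,0,0]],"gripper":[-1,-1,-1,-1]}' | egrep 'pos|ft_force'
```

```text
position: [0.4905, -0.1378, 0.0151]
ft_force: [-10.6, -0.5, 8.4]
```

The cassette is against the stop: force rises to 10 N at x≈-66.5, against -64.5 expected. Next I back out, rise, and go in behind the right cover.

```bash
python3 -m jog '{"dp":[[-15,0,0],[-30,0,0],[-30,0,-30],[-30,0,-70],[-30,0,-115],[-30,0,-160],[-25,0,-205],[10,0,-215],[50,0,-215],[90,0,-215],[122,0,-215],[122,0,-215]],"delta_rot":[[0,0,0],[0,0,0],[0,0,0],[0,0,0],[0,0,0],[0,0,0],[0,0,0],[0,0,0],[0,0,0],[0,0,0],[0,0,0],[0,0,0]],"gripper":[-1,-1,-1,-1,-1,-1,-1,-1,-1,-1,-1,-1]}' | egrep 'pos|ft_force'; python3 -c "
from h import *
print(rel([50,-60,140]),inc())"
```

```text
position: [0.6216, -0.1594, 0.2302]
ft_force: [-0.3, 0.9, 0.1]
(array([-16.6,   0.1,  90.1]), array([ 0.001, -0.006,  0.001])) (array([ 66. , -59.8, 230.2]), array([-0.3,  0.9,  0.1]), 15.2)
```

```bash
python3 -m jog '{"dp":[[0,0,0],[0,0,40],[-5,0,75],[-10,0,88],[-10,0,88],[-20,0,88],[-30,0,88],[-35,0,88],[-35,0,88]],"delta_rot":[[0,0,0],[0,0,0],[0,0,0],[0,0,0],[0,0,0],[0,0,0],[0,0,0],[0,0,0],[0,0,0]],"gripper":[-1,-1,-1,-1,-1,-1,-1,-1,-1]}' | egrep 'pos|ft_force'; python3 - <<'E'
from h import *
import cv2
print(inc())
b=robot.camera("side")[90:205,205:330,::-1]
cv2.imwrite("pics/p7.png",cv2.resize(b,(650,598),interpolation=cv2.INTER_CUBIC))
E
```

```text
position: [0.5817, -0.153, 0.1436]
ft_force: [-0.1, 0.1, 0.1]
(array([ 25.7, -59.5, 143.6]), array([-0.1,  0.1,  0.1]), 16.1)
```

View pics/p7.png

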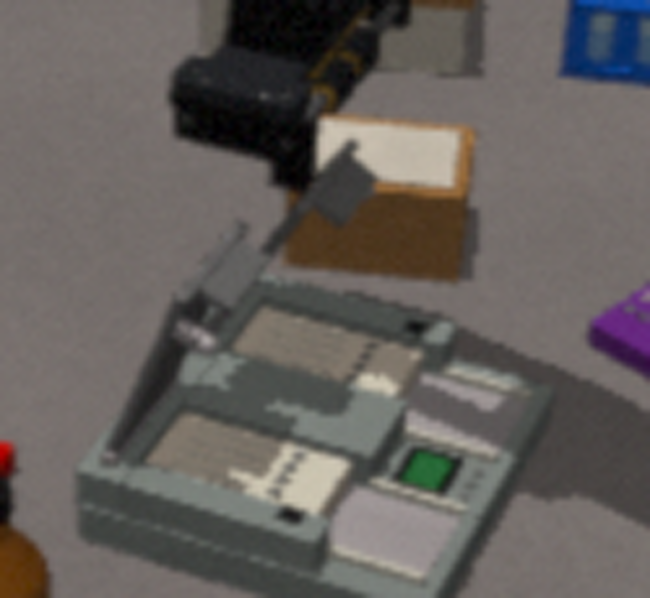

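The right cassette now lies home: its near end at (395,385) is level with the walls. The finger at (290,180) is behind the right cover's free edge. Now I sweep the cover down along its arc.

```bash
python3 -m jog '{"dp":[[-8,0,4],[-16,0,9],[-25,0,16],[-33,0,24],[-41,0,33],[-47,0,42],[-53,0,52],[-56,0,58],[-59,0,64],[-62,0,68],[-62,0,68]],"delta_rot":[[0,0,0],[0,0,0],[0,0,0],[0,0,0],[0,0,0],[0,0,0],[0,0,0],[0,0,0],[0,0,0],[0,0,0],[0,0,0]],"gripper":[-1,-1,-1,-1,-1,-1,-1,-1,-1,-1,-1]}' | egrep 'pos|ft_force'; python3 -c "
from h import *
print(rel([-48,-60,66]),inc())"
```

```text
position: [0.5201, -0.1433, 0.0737]
ft_force: [-0.8, 0.6, 0.3]
(array([-11.3,   0.6,   7.8]), array([-0.   ,  0.002,  0.001])) (array([-36.7, -59.4,  73.7]), array([-0.8,  0.6,  0.3]), 17.25)
```

```bash
python3 -m jog '{"dp":[[-3,0,4],[-6,0,9],[-9,0,14],[-10,0,18],[-10,0,21],[-10,0,23],[-10,0,23]],"delta_rot":[[0,0,0],[0,0,0],[0,0,0],[0,0,0],[0,0,0],[0,0,0],[0,0,0]],"gripper":[-1,-1,-1,-1,-1,-1,-1]}' | egrep 'pos|ft_force'
```

```text
position: [0.5092, -0.1414, 0.0505]
ft_force: [-1.0, -0.6, -0.3]
```

```bash
python3 -m jog '{"dp":[[0,0,1],[0,0,3],[0,0,4],[0,0,5],[0,0,5]],"delta_rot":[[0,0,0],[0,0,0],[0,0,0],[0,0,0],[0,0,0]],"gripper":[-1,-1,-1,-1,-1]}' | egrep 'pos|ft_force'
```

```text
position: [0.5108, -0.142, 0.0462]
ft_force: [0.4, -0.1, 0.3]
```

```bash
python3 -m jog '{"dp":[[0,0,1],[0,0,2],[0,0,3],[0,0,3],[0,0,3]],"delta_rot":[[0,0,0],[0,0,0],[0,0,0],[0,0,0],[0,0,0]],"gripper":[-1,-1,-1,-1,-1]}' | egrep 'pos|ft_force'
```

```text
position: [0.5111, -0.1421, 0.0434]
ft_force: [-0.7, 0.5, 0.3]
```

```bash
python3 -m jog '{"dp":[[0,0,1],[0,0,2],[0,0,3],[0,0,3],[0,0,3]],"delta_rot":[[0,0,0],[0,0,0],[0,0,0],[0,0,0],[0,0,0]],"gripper":[-1,-1,-1,-1,-1]}' | egrep 'pos|ft_force'; python3 - <<'E'
from h import *
import cv2
b=robot.camera("side")[90:205,205:330,::-1]
cv2.imwrite("pics/p8.png",cv2.resize(b,(650,598),interpolation=cv2.INTER_CUBIC))
for n in("cover_right","cover_right_edge"):print([(round(d["score"],2),np.round(d["rect"]).tolist()) for d in robot.search_frame(n,"side")])
E
```

```text
position: [0.5111, -0.1421, 0.0427]
ft_force: [-4.4, 1.3, 18.9]
[(0.58, [244.0, 139.0, 293.0, 169.0])]
[(0.64, [225.0, 133.0, 256.0, 176.0]), (0.58, [246.0, 142.0, 290.0, 167.0]), (0.32, [220.0, 132.0, 310.0, 210.0])]
```

The finger meets firm resistance at z=42.7, where a shut cover should be (43), and the detector sees the cover flat. I press a little more, then lift back and go behind the left cover.

```bash
python3 -m jog '{"dp":[[0,0,1],[0,0,2],[0,0,2],[0,0,-10],[-15,0,-30],[-30,0,-60],[-30,0,-100],[-30,0,-145],[-25,0,-190],[0,-20,-200],[30,-50,-200],[60,-80,-200]],"delta_rot":[[0,0,0],[0,0,0],[0,0,0],[0,0,0],[0,0,0],[0,0,0],[0,0,0],[0,0,0],[0,0,0],[0,0,0],[0,0,0],[0,0,0]],"gripper":[-1,-1,-1,-1,-1,-1,-1,-1,-1,-1,-1,-1]}' | egrep 'pos|ft_force'; python3 - <<'E'
from h import *
print(rel([70,60,235]),inc())
for n in("cover_right",):print([(round(d["score"],2),np.round(d["rect"]).tolist()) for d in (robot.camera("side"),robot.search_frame(n,"side"))[1]])
E
```

```text
position: [0.5836, -0.0717, 0.2415]
ft_force: [-0.1, -0.9, 0.4]
(array([ 54.7, -39. ,   6.6]), array([ 0.   , -0.002, -0.001])) (array([ 15.2,  21. , 241.5]), array([-0.1, -0.9,  0.4]), 20.8)
[(0.68, [246.0, 140.0, 295.0, 170.0])]
```

```bash
python3 -m jog '{"dp":[[25,-20,0],[56,-40,0],[58,-40,0],[58,-40,0],[58,-40,30],[58,-40,70],[58,-40,98],[58,-40,98],[58,-40,98]],"delta_rot":[[0,0,0],[0,0,0],[0,0,0],[0,0,0],[0,0,0],[0,0,0],[0,0,0],[0,0,0],[0,0,0]],"gripper":[-1,-1,-1,-1,-1,-1,-1,-1,-1]}' | egrep 'pos|ft_force'; python3 - <<'E'
from h import *
import cv2
print(rel([42,60,143]),inc())
a=robot.camera("side")[90:205,205:330,::-1]
cv2.imwrite("pics/p9.png",cv2.resize(a,(650,598),interpolation=cv2.INTER_CUBIC))
E
```

```text
position: [0.645, -0.0421, 0.1426]
ft_force: [0.4, -0.4, 0.9]
(array([-29.3,  -0.3,  -0.4]), array([ 0.   ,  0.001, -0.   ])) (array([ 71.3,  59.7, 142.6]), array([ 0.4, -0.4,  0.9]), 21.8)
```

View pics/p9.png

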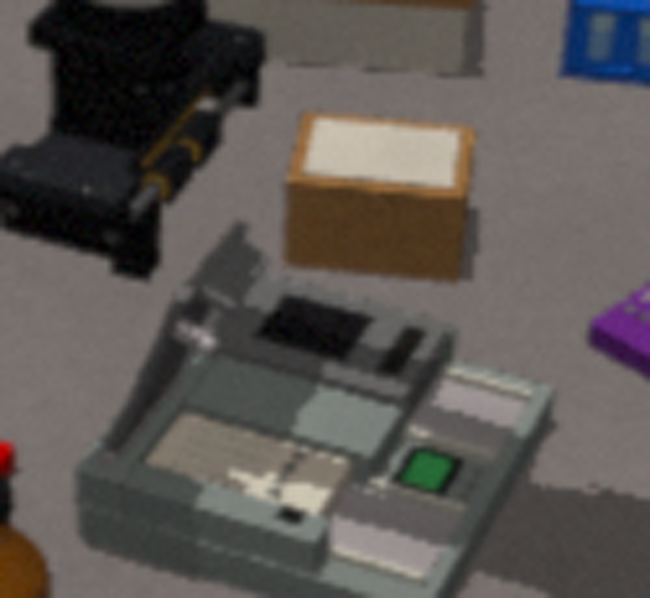

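The right cover lies shut, with its pad at (315,328). The finger at (135,270) is behind the left cover. I sweep that one the same way.

```bash
python3 -m jog '{"dp":[[-15,0,0],[-30,0,0],[-40,0,0],[-48,0,3],[-58,0,8],[-70,0,17],[-78,0,25],[-86,0,34],[-92,0,43],[-98,0,53],[-103,0,61],[-107,0,69]],"delta_rot":[[0,0,0],[0,0,0],[0,0,0],[0,0,0],[0,0,0],[0,0,0],[0,0,0],[0,0,0],[0,0,0],[0,0,0],[0,0,0],[0,0,0]],"gripper":[-1,-1,-1,-1,-1,-1,-1,-1,-1,-1,-1,-1]}' | egrep 'pos|ft_force'; python3 -c "
from h import *
print(inc())"
```

```text
position: [0.5405, -0.0252, 0.0729]
ft_force: [1.2, -0.7, 1.8]
(array([-34.5,  60.4,  72.9]), array([ 1.2, -0.7,  1.8]), 23.05)
```

```bash
python3 -m jog '{"dp":[[-3,0,4],[-6,0,9],[-9,0,14],[-10,0,18],[-10,0,21],[-10,0,24],[-10,0,27],[-10,0,29],[-10,0,30],[-10,0,30]],"delta_rot":[[0,0,0],[0,0,0],[0,0,0],[0,0,0],[0,0,0],[0,0,0],[0,0,0],[0,0,0],[0,0,0],[0,0,0]],"gripper":[-1,-1,-1,-1,-1,-1,-1,-1,-1,-1]}' | egrep 'pos|ft_force'; python3 -c "
from h import *
print(inc())"
```

```text
position: [0.5285, -0.0231, 0.0432]
ft_force: [-1.6, 0.2, 3.6]
(array([-46.7,  60.7,  43.2]), array([-1.6,  0.2,  3.6]), 24.05)
```

Contact is at z≈43, as on the right. I press to be sure, lift away clear, and check.

```bash
python3 -m jog '{"dp":[[0,0,1],[0,0,2],[0,0,3],[0,0,3]],"delta_rot":[[0,0,0],[0,0,0],[0,0,0],[0,0,0]],"gripper":[-1,-1,-1,-1]}' | egrep 'pos|ft_force'; python3 -m jog '{"dp":[[0,0,-15],[-10,0,-50],[-20,0,-95],[-30,10,-140],[-35,50,-170],[-35,90,-170],[-35,130,-170],[-35,170,-170],[-35,210,-170],[-35,250,-170],[-35,290,-170],[-35,290,-170]],"delta_rot":[[0,0,0],[0,0,0],[0,0,0],[0,0,0],[0,0,0],[0,0,0],[0,0,0],[0,0,0],[0,0,0],[0,0,0],[0,0,0],[0,0,0]],"gripper":[-1,-1,-1,-1,-1,-1,-1,-1,-1,-1,-1,-1]}' | egrep 'pos|ft_force'; python3 - <<'E'
from h import *
import cv2
a=robot.camera("side")[80:240,180:330,::-1];b=robot.camera("top")[120:280,190:400,::-1]
i=np.hstack([a,b]);cv2.imwrite("pics/p10.png",cv2.resize(i,(790,351),interpolation=cv2.INTER_CUBIC))
E
```

```text
position: [0.5286, -0.0231, 0.0426]
ft_force: [-5.5, 1.1, 22.2]
position: [0.4515, -0.3104, 0.2102]
ft_force: [-0.3, -0.2, 0.6]
```

View pics/p10.png

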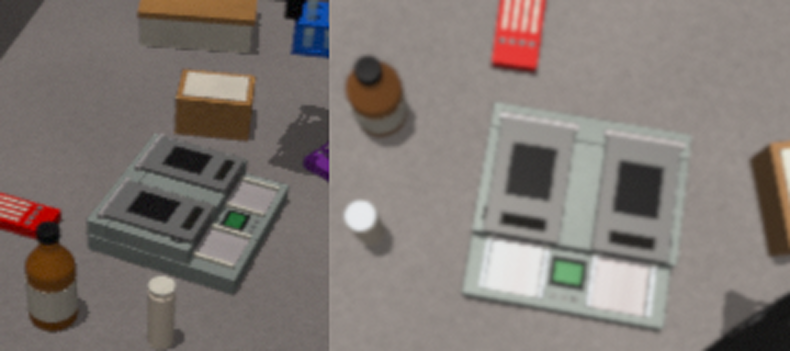

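Both covers lie flat and shut: in the top view their pads are at (532,168) and (640,190). Both aprons are empty, the bottle, vial and carton stand where they were, and the arm is clear.

```bash
python3 -c "
from rig import robot
print(robot.hand_in())"
```

```text
the job is handed in; nothing more can be done
None
```

The job is handed in: the protruding right-bay cassette was pushed to its stop, both covers were pressed shut and lie flat in the last pictures, and the bottle, vial and carton were left standing in place; the judging result was not shown.

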